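Open the ratchet clamp beside a carved rosette

TASK

Free the carved wooden rosette by opening the blue ratchet clamp: with a fingertip press down the red release pad on the sliding jaw and, keeping it down, push the jaw away from the rosette along its bar until it is fully home against the end stop, then let go so that the release springs back up. Leave the rosette where it lies and do not pick up or disturb anything else on the bench.

Things in the scene. Friction and masses are not known exactly. Their poses are not given: they have to be found in the camera images.
- clamp: Ratchet bar clamp fixed to the bench: plywood board 110 x 340 x 12 mm carrying a steel bar, 40 mm wide, top 40 mm above the bench, toothed underneath (8 mm pitch). Origin: centre of the board's underside; z up; +y runs along the bar from the fixed jaw (inner face y = -126 mm, 75 mm tall) to the end stop (inner face y = +140 mm, 65 mm tall). The sliding jaw opens towards +y.
- jaw (a joint): Blue sliding jaw along the bar, m: 0 = closed, 0.120 = fully home against the end stop; starts at 0 to 0.03. Jaw 60 mm wide, 68 mm long; about 5 N of friction once released; stays where left. Release up: the ratchet locks it after at most one tooth (8 mm) towards the end stop, do not force it. No teeth over the last 15 mm.
- release (a joint): Travel of the red release pad, m: 0 = up, 0.010 = fully down (hard stop). Moves straight down against a spring (3 N at first, 7 N fully down) and springs up when let go. The ratchet is free at 0.0045 and beyond; about 0.007 is a good depth to hold while pushing.
- release_top (a point): Centre of the top face of the red release pad on the sliding jaw. Pad 50 mm across the bar, 42 mm along it; its level top is 92 mm above the bench when up, and it rides with the jaw. Site axes are the clamp's. The jaw's clamping face in front of it (-y side) and the rosette reach at most 75 mm above the bench.
- thumb_wall (a point): On the upright blue wall behind the pad, centre of its face that looks at the pad. Part of the sliding jaw, 50 mm wide, 10 mm thick, top 117 mm above the bench (25 mm above the raised pad); its face is 23 mm to clamp +y of the pad's centre. A fingertip on the pad moving to +y meets this wall and pushes the jaw.
- jaw_face (a point): Centre of the sliding jaw's clamping face, which looks towards the rosette (clamp -y), 60 mm above the bench.
- rosette: Carved wooden disc, 80 mm diameter, 33 mm thick, 0.1 kg, lying loose on the bar between the two jaws; origin at the centre of its underside, z up. To be left where it lies.
- gouge: Carving gouge with wooden handle, 250 mm long along its y axis, 28 mm thick, lying beside the clamp; origin on the bench under its middle. Leave alone.
- sanding_block: Cork sanding block 55 x 100 x 34 mm with red underside, lying beside the clamp; origin at the centre of its underside. Leave alone.
- mallet: Wooden carver's mallet lying on its side, head 68 mm diameter and 110 mm long to +y of its origin, handle 140 mm to -y. Leave alone.
- clay_cup: Terracotta cup, 72 mm diameter, 100 mm tall, upright; origin at the centre of its underside. Leave alone.
- oil_jar: Amber jar with white cap, 68 mm diameter, 100 mm tall, upright; origin at the centre of its underside. Leave alone.
- white_bowl: White bowl, 130 mm diameter, 50 mm tall; origin at the centre of its underside. Leave alone.
Things that resemble listed ones, but are neither listed nor needed, are in the scene too. Leave any purple or yellow look-alike of the rosette alone.

How it is judged:
By the outcome, as a careful person would: the job done as asked, in the order asked, and still so for the second after the job is handed in, with the robot touching nothing.
It also fails if it takes over 32 s, if anything falls off the work surface, if the arm or the gripper's body presses on something with over 40 N, if the wrist force passes 120 N, or if a joint passes its speed limit or range.

ROBOT

A 7-joint arm with a two-finger parallel gripper is mounted at the origin on the work surface. World frame = base frame: x ahead of the robot, y to its left, z up, the work surface at z = 0. Lengths are in m, angles in rad, forces in N, time in s.
With the tool pointing down it reaches from about 0.425 to 0.925 m from the base axis. Payload 6.8 kg.
Tool frame: the origin (TCP) lies at the very end of the fingers, on their centre line; the grasp point (between the pads) lies r.grip_depth behind it (r.grip_depth is the distance from the TCP to the grasp point, in m); z points along the fingers, x is the direction in which the jaws open and shut, and the axes are right-handed (so a half turn about z gives the same grasp; the last joint's range is limited). The gripper opens to 85 mm and grips with 20 to 120 N. Pads are 22 mm wide; open, the fingers measure 114 mm over their backs; the gripper's body (76 mm by 85 mm) begins 54 mm behind the grasp point. The pads swing forward as they close: fully open they stand 13 mm farther back than shut.
Start: joints at [1.109, 0.477, 0.022, 1.555, -0.011, 1.109, -0.083], TCP at [0.234, -0.633, 0.231] pointing down, gripper open.
Joint ranges: [-2.96, 2.96], [-0.34, 2.1], [-1.41, 1.46], [0.24, 2.44], [-1.37, 4.51], [0.17, 1.92], [-2.96, 2.96]. Speed limits (rad/s): [2.39, 2.39, 3.14, 3.14, 3.14, 3.14, 3.14].

INTERFACE

Orientations are given as a rotation vector (axis times angle).
In Python, from bench import readout, grab_frame, workorder, r gives the robot as it stands.
- The arm moves only by the shell command python3 -m handwheel 'ROWS' [FORCE]. ROWS is text: rows parted by semicolons, each of 7 numbers parted by spaces: the shift along the tool's x, y, z in mm, then the turn, a rotation vector about the tool's x, y, z in degrees, then the finger opening in mm, from 0 to 85.4. A call has 1 to 12 rows; each row is the pose to reach, as a shift and turn from the pose commanded when the call began, along the tool's axes at that moment; what a row does not reach only later rows make up. A row lasts 1/8 s, in which the tool goes at most 62.5 mm and 10.7 degrees, less where a joint would pass 70% of its speed; a pose out of reach is approached as far as the arm can. A call with a gripper value outside its range is refused whole. The fingers move at their own pace and stop on an object; FORCE is the grip in N (left out, the last holds). Time passes only in rows, so rows that repeat a pose let the fingers close. It gives the time, the measured TCP pose, the force and the opening at its end, in the units of the state.
- readout.get_obs(): the state, without advancing time (a new reading comes with each control period).
- grab_frame(name): name is "scene" or "top" or "wrist"; returns a dict with "pixels" (400x640x3 uint8, red, green, blue), "fx", "fy", "cx", "cy" (pixels), "rvec" (rotation vector, rad) and "tvec" (3), from world to camera coordinates, as OpenCV has them. Camera axes: x right, y down, z forward; pixel columns grow to the right and rows downward; lengths in m; the calibration is good to about 2 mm. A picture is of the moment at which its call begins. There is no depth.
- workorder.hand_in(): hands the job in, once; it reports no verdict.
The state is a dict: "clock": time; "joints": joint angles; "qvel": joint speeds; "tau": joint torques, N m; "tcp_pos": TCP position; "orientation": TCP orientation; "contact_force": force on the tool from outside, world axes, zero at the start; "moment": the same for the moment, N m; "grip_width": finger opening in m.
Only numpy, scipy, OpenCV 4.12 (cv2) and the standard library are available. Lean on these libraries where they do the work, as an engineer would, in place of code of your own. Each camera call takes 0.05 s, during which the arm holds its last target.

## Working session

There is one attempt and no reset: what is moved stays moved. The work goes in short steps, Python scripts to look and compute and a shell command to move; the robot and the scene stay as the last step left them, time stands still between calls to the robot, and variables do not carry over. Pictures are saved under pics/ and viewed, and the job is handed in when it is done.

```bash
ls; mkdir -p pics; python3 - <<'E'
from bench import readout, grab_frame, r
import cv2,json,numpy as np
o=readout.get_obs();print({k:np.round(v,3).tolist() for k,v in o.items()}, r.grip_depth)
for n in("scene","top","wrist"):
    f=grab_frame(n);cv2.imwrite(f"pics/{n}0.png",f["pixels"][:,:,::-1]);print(n,f["fx"],f["cx"],f["cy"],f["rvec"],f["tvec"])
E
```

```text
pics
{'clock': 0.0, 'joints': [1.109, 0.478, 0.022, 1.556, -0.012, 1.109, -0.083], 'qvel': [-0.0, -0.0, -0.001, -0.002, 0.0, 0.001, 0.001], 'tau': [0.001, -59.645, 1.609, -28.12, 0.013, 0.009, 0.0], 'tcp_pos': [0.234, -0.633, 0.23], 'orientation': [-2.577, 1.795, 0.002], 'contact_force': [-0.405, 0.007, -0.661], 'moment': [0.013, 0.003, -0.03], 'grip_width': 0.085} 0.0187
scene 476.18204384425934 322.85125973580733 205.87730852356458 [ 1.59372957  1.72788158 -0.91151156] [ 0.02349954 -0.17181197  1.71971396]
top 496.19663461395805 317.76000974604455 202.21138658658379 [ 2.14821306 -2.13695703  0.11625334] [0.02245742 0.49070127 1.6538723 ]
wrist 331.2664456028126 320.21321497933036 198.10878096832417 [-2.36403624  1.64660772  0.25473233] [-0.67388319 -0.0383313   0.38000782]
```

View pics/scene0.png

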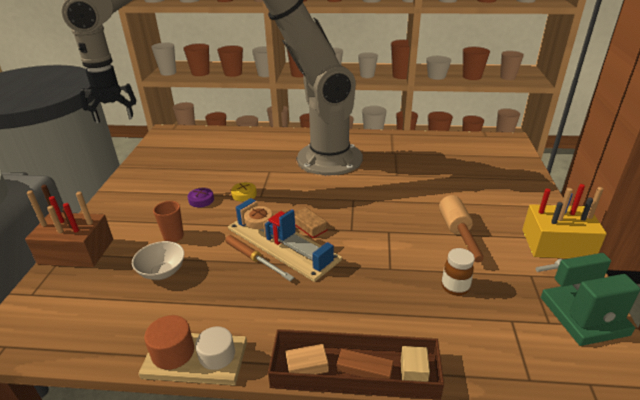

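View pics/top0.png

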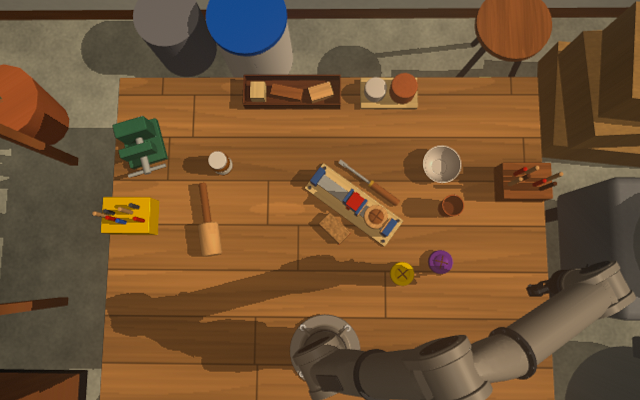

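The top view shows the clamp around (353,203), with the end stop upper left (~318,177), red pad (~355,201) and rosette (~376,216). The yellow (402,273) and purple (440,262) look-alikes are well clear of it. I'll enlarge that area.

```bash
python3 - <<'E'
import cv2
a=cv2.imread("pics/top0.png")[150:255,295:415];cv2.imwrite("pics/topc.png",cv2.resize(a,None,fx=5.6,fy=5.6,interpolation=cv2.INTER_CUBIC))
a=cv2.imread("pics/scene0.png")[190:285,215:350];cv2.imwrite("pics/scenec.png",cv2.resize(a,None,fx=5.9,fy=5.9,interpolation=cv2.INTER_CUBIC))
E
```

```text
(no output)
```

View pics/topc.png

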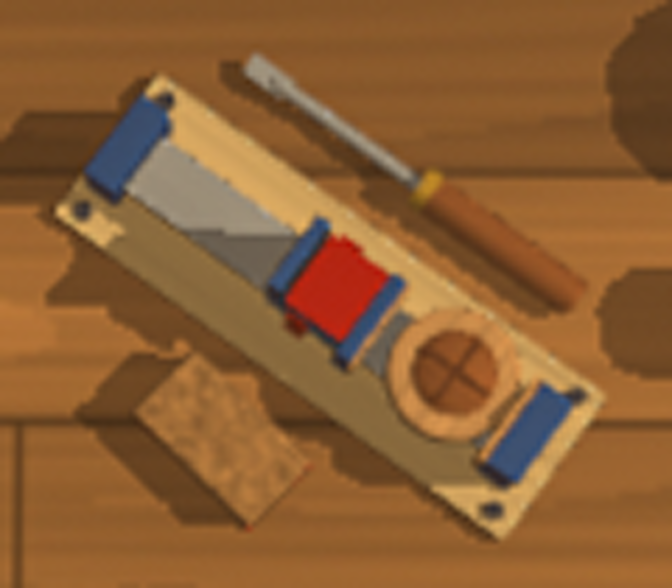

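View pics/scenec.png

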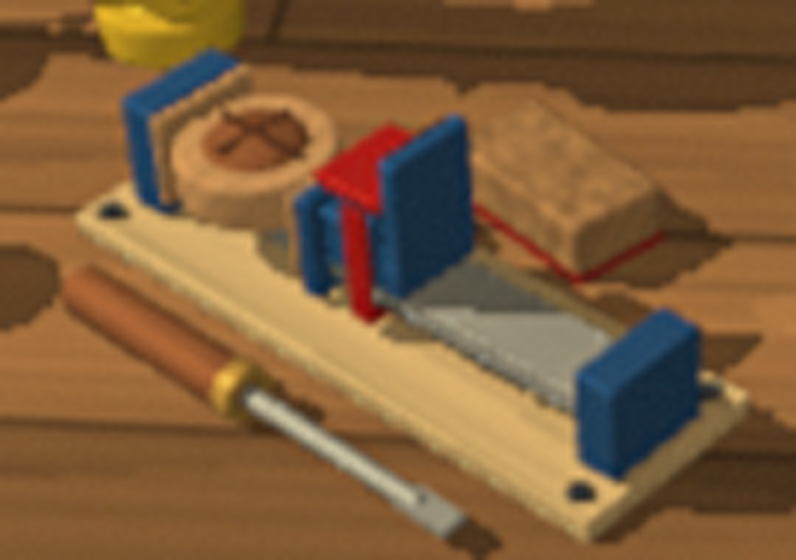

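```bash
cat > h.py <<'E'
import numpy as np,cv2
from bench import readout, grab_frame
def ray(f,u,v,z):
    R=cv2.Rodrigues(np.array(f["rvec"],float))[0];t=np.array(f["tvec"],float).ravel()
    d=R.T@np.array([(u-f["cx"])/f["fx"],(v-f["cy"])/f["fy"],1]);c=-R.T@t
    return c+d*(z-c[2])/d[2]
def proj(f,P):
    K=np.array([[f["fx"],0,f["cx"]],[0,f["fy"],f["cy"]],[0,0,1]],float)
    return cv2.projectPoints(np.array(P,float).reshape(-1,3),np.array(f["rvec"],float),np.array(f["tvec"],float),K,None)[0].reshape(-1,2)
E
python3 - <<'E'
from h import *
T=grab_frame("top");S=grab_frame("scene")
t=lambda u,v,z:ray(T,295+(u+.5)/5.6-.5,150+(v+.5)/5.6-.5,z)
s=lambda u,v,z:ray(S,215+(u+.5)/5.9-.5,190+(v+.5)/5.9-.5,z)
bt=[t(*p,.012) for p in[(160,75),(605,398),(500,540),(57,212)]]
bs=[s(*p,.012) for p in[(590,535),(78,215),(748,400)]]
print("board top",np.round(bt,4).tolist(),np.mean(bt,0).round(4));print("scene",np.round(bs,4).tolist(), "mid diag",((bs[1]+bs[2])/2).round(4))
c=np.mean(bt,0);y=(bt[0]+bt[3]-bt[1]-bt[2])/2;print("len",np.linalg.norm(y),np.linalg.norm((bt[0]+bt[1]-bt[2]-bt[3])/2));y/=np.linalg.norm(y);x=np.array([y[1],-y[0],0])
print("yaw of +y",np.degrees(np.arctan2(y[1],y[0])),"x",x)
def L(p):return np.round([(p-c)@x,(p-c)@y],4)
print("pad top",[L(t(*p,.092)) for p in[(340,238),(390,270),(340,342),(288,290)]])
print("pad -y edge scene",[L(s(*p,.092)) for p in[(392,125),(315,175)]])
print("wall top scene",[L(s(*p,.117)) for p in[(465,117),(385,160)]])
print("wall top top",[L(t(*p,.117)) for p in[(318,218),(330,228),(270,285),(282,297)]])
print("end stop top",[L(t(*p,.065)) for p in[(172,128),(120,200),(150,93),(88,175)]])
print("ros",L(t(455,372,.073)))
E
```

```text
board top [[0.6309, 0.0077, 0.012], [0.4309, -0.2644, 0.012], [0.3443, -0.1997, 0.012], [0.5446, 0.0708, 0.012]] [ 0.4877 -0.0964  0.012 ]
scene [[0.6384, 0.0128, 0.012], [0.4344, -0.2614, 0.012], [0.5477, 0.0747, 0.012]] mid diag [ 0.4911 -0.0933  0.012 ]
len 0.33713153315047734 0.10750849573995182
yaw of +y 53.58180188937206 x [ 0.80470528 -0.5936745   0.        ]
pad top [array([0.0251, 0.0149]), array([ 0.0272, -0.0198]), array([-0.0244, -0.0214]), array([-0.0178,  0.021 ])]
pad -y edge scene [array([-0.0236, -0.0168]), array([ 0.0261, -0.0157])]
wall top scene [array([-0.0259,  0.03  ]), array([0.0202, 0.0259])]
wall top top [array([0.0231, 0.0307]), array([0.0225, 0.0217]), array([-0.0249,  0.0298]), array([-0.0264,  0.0201])]
end stop top [array([0.0231, 0.1364]), array([-0.0305,  0.1352]), array([0.0324, 0.1598]), array([-0.0298,  0.1597])]
ros [ 0.004  -0.0856]
```

The board measures 337 x 108 mm against 340 x 110 given. The clamp centre is at about (0.490,-0.095), with +y at 53.6° yaw. The pad centre is about 1 mm to -y of that, and its width of roughly 50 mm matches. Next I'll compute the approach to above the pad, fingers shut and tool y along the bar.

```bash
cat >> h.py <<'E'
from scipy.spatial.transform import Rotation as Ro
def rel(target,yaw_y):
    """shift mm / turn deg from current pose to target with tool z down, tool y at yaw_y deg"""
    o=readout.get_obs();R=Ro.from_rotvec(o["orientation"]);a=np.radians(yaw_y)
    y=np.array([np.cos(a),np.sin(a),0]);z=np.array([0,0,-1.]);W=Ro.from_matrix(np.c_[np.cross(y,z),y,z])
    d=R.inv().apply(np.array(target)-o["tcp_pos"])*1000
    return d.round(1),np.degrees((R.inv()*W).as_rotvec()).round(2)
E
python3 - <<'E'
from h import *
print(rel([.4885,-.0965,.17],53.6-180))
E
```

```text
(array([-414.9, -424.8,   61.2]), array([-1.000e-02,  5.000e-02, -3.333e+01]))
```

```bash
python3 -m handwheel '-41 -42 0 0 0 -3 0; -82 -85 0 0 0 -7 0; -124 -127 0 0 0 -10 0; -166 -170 0 0 0 -14 0; -207 -212 10 0 0 -17 0; -249 -255 20 0 0 -20 0; -290 -297 30 0 0 -24 0; -332 -340 40 0 0 -27 0; -374 -382 50 0 0 -30 0; -415 -425 61 0 0 -33.3 0; -415 -425 61 0 0 -33.3 0; -415 -425 61 0 0 -33.3 0'; python3 - <<'E'
from h import *
o=readout.get_obs();print({k:np.round(o[k],4).tolist() for k in("clock","tcp_pos","orientation","contact_force","joints")})
for n in("wrist","top","scene"):
    f=grab_frame(n);a=f["pixels"][:,:,::-1]
    if n=="top":a=cv2.resize(a[130:260,280:430],None,fx=4.5,fy=4.5)
    if n=="scene":a=cv2.resize(a[150:290,200:360],None,fx=4.2,fy=4.2)
    cv2.imwrite(f"pics/{n}1.png",a)
E
```

```text
clock: 1.75
tcp_pos: [0.4885, -0.0971, 0.1702]
orientation: [2.984, -0.982, -0.001]
contact_force: [-0.0, 0.4, 0.1]
grip_width: 0.0001
{'clock': 1.75, 'tcp_pos': [0.4885, -0.0971, 0.1702], 'orientation': [2.9836, -0.9819, -0.0006], 'contact_force': [-0.0181, 0.4231, 0.0973], 'joints': [0.3902, 0.2872, -0.3744, 2.0121, 0.137, 0.8664, -0.6951]}
```

View pics/wrist1.png

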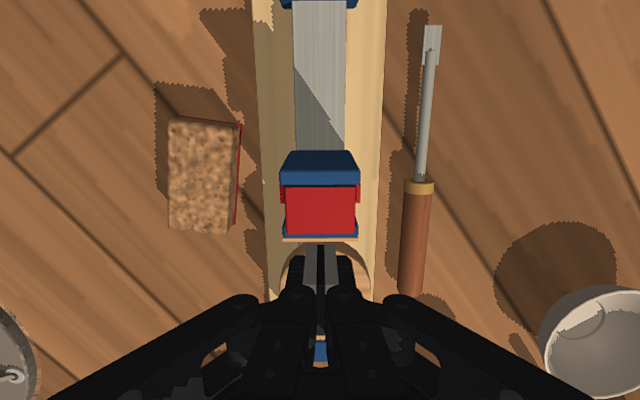

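View pics/scene1.png

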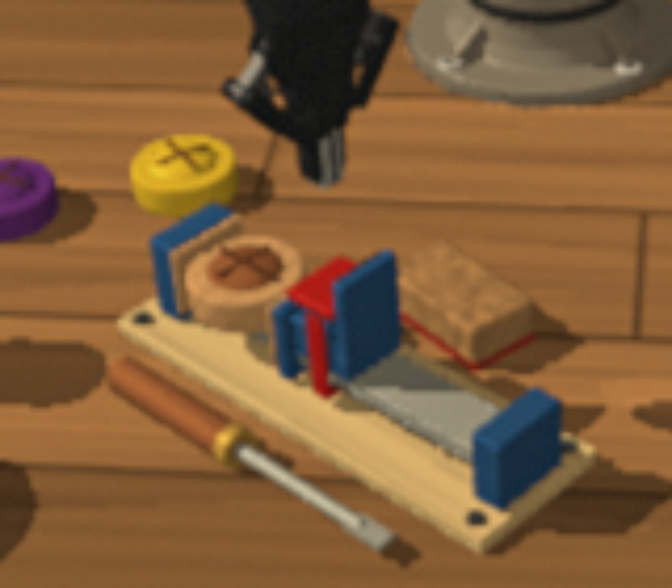

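```bash
python3 - <<'E'
from h import *
f=grab_frame("wrist");o=readout.get_obs()
R=cv2.Rodrigues(np.array(f["rvec"]))[0];C=-R.T@np.array(f["tvec"]);print("cam",C,"axis",R[2])
a=np.radians(53.6);y=np.array([np.cos(a),np.sin(a),0]);x=np.array([y[1],-y[0],0]);t=np.array(o["tcp_pos"])
L=lambda p:np.round([(p-t)@x,(p-t)@y],4)
for p,z in[((286,234),.092),((356,234),.092),((284,186),.092),((356,184),.092),((281,168),.117),((360,168),.117),((281,184),.117),((360,184),.117),((283,240),.075),((358,240),.075)]:print(p,z,L(ray(f,*p,z)))
# board edges at z .012
for p in[(265,200),(377,200),(258,40),(381,40)]:print(p,L(ray(f,*p,.012)))
cv2.imwrite("pics/w1c.png",cv2.resize(f["pixels"][140:260,260:380,::-1],None,fx=5,fy=5))
E
```

```text
cam [ 0.53476647 -0.03596849  0.31310563] axis [-0.1789788  -0.24217887 -0.95358061]
(286, 234) 0.092 [-0.0246 -0.0193]
(356, 234) 0.092 [ 0.0261 -0.0195]
(284, 186) 0.092 [-0.0247  0.0167]
(356, 184) 0.092 [0.025 0.018]
(281, 168) 0.117 [-0.0233  0.0349]
(360, 168) 0.117 [0.0244 0.0347]
(281, 184) 0.117 [-0.0237  0.0249]
(360, 184) 0.117 [0.0247 0.0247]
(283, 240) 0.075 [-0.0291 -0.0319]
(358, 240) 0.075 [ 0.0298 -0.0321]
(265, 200) [-0.0525 -0.0191]
(377, 200) [ 0.0545 -0.0195]
(258, 40) [-0.0508  0.1201]
(381, 40) [0.0511 0.1198]
```

View pics/w1c.png

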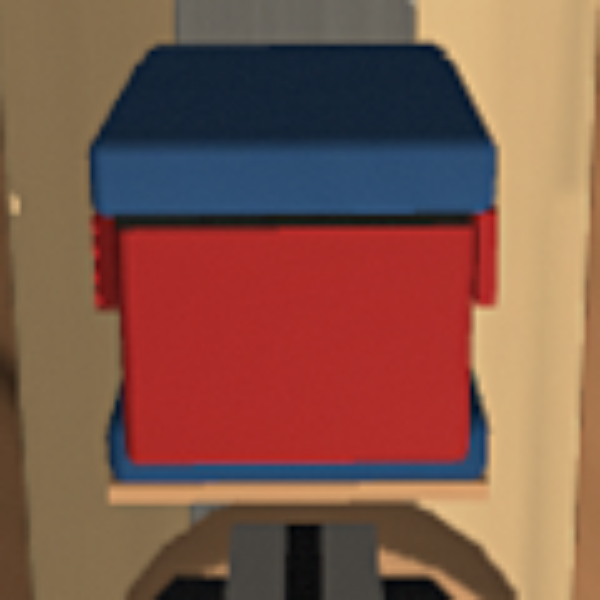

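The wrist view agrees: pad edges at ±25 mm across the bar and -19.5 mm along it, wall face at +24.7 mm. So the TCP is over the pad, 1.5 mm to -y of its centre. I'll descend, then press.

```bash
python3 -m handwheel '0 0 25 0 0 0 0; 0 0 50 0 0 0 0; 0 0 68 0 0 0 0; 0 0 74 0 0 0 0; 0 0 80 0 0 0 0; 0 0 83 0 0 0 0; 0 0 85 0 0 0 0; 0 0 85 0 0 0 0; 0 0 85 0 0 0 0'; python3 - <<'E'
from h import *
f=grab_frame("scene");cv2.imwrite("pics/s2.png",cv2.resize(f["pixels"][170:290,220:360,::-1],None,fx=5,fy=5))
E
```

```text
clock: 3.08
tcp_pos: [0.489, -0.0972, 0.0858]
orientation: [2.983, -0.982, 0.001]
contact_force: [-2.3, -2.5, 4.4]
grip_width: -0.0002
```

View pics/s2.png

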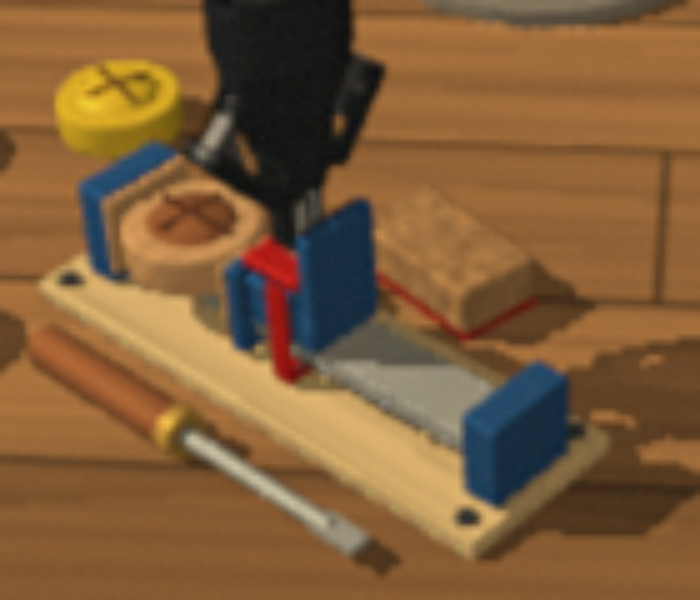

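```bash
python3 -m handwheel '0 0 1 0 0 0 0; 0 -3 1 0 0 0 0; 0 -6 1 0 0 0 0; 0 -9 1 0 0 0 0; 0 -12 1 0 0 0 0; 0 -15 1 0 0 0 0; 0 -18 1 0 0 0 0; 0 -21 1 0 0 0 0; 0 -24 1 0 0 0 0; 0 -24 1 0 0 0 0'; python3 - <<'E'
from h import *
f=grab_frame("scene");cv2.imwrite("pics/s3.png",cv2.resize(f["pixels"][170:290,220:360,::-1],None,fx=5,fy=5))
f=grab_frame("wrist");cv2.imwrite("pics/w3.png",f["pixels"][:,:,::-1])
E
```

```text
clock: 4.38
tcp_pos: [0.5031, -0.0781, 0.0848]
orientation: [2.983, -0.982, 0.001]
contact_force: [-2.0, -2.7, 5.5]
grip_width: -0.0
```

View pics/s3.png

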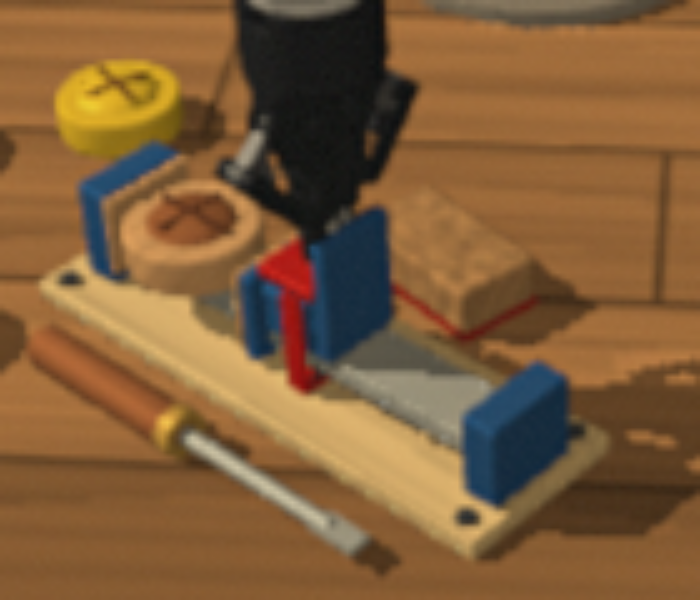

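View pics/w3.png

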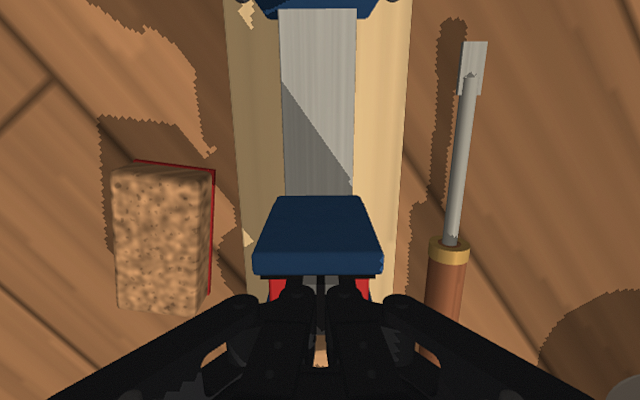

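The jaw has moved about 10 mm with the release held at about 7.2 mm, and the rosette is unmoved. I'll keep pushing.

```bash
python3 -m handwheel '0 -6 0 0 0 0 0; 0 -12 0 0 0 0 0; 0 -18 0 0 0 0 0; 0 -24 0 0 0 0 0; 0 -30 0 0 0 0 0; 0 -36 0 0 0 0 0; 0 -42 0 0 0 0 0; 0 -48 0 0 0 0 0; 0 -54 0 0 0 0 0; 0 -60 0 0 0 0 0; 0 -66 0 0 0 0 0; 0 -70 0 0 0 0 0'; python3 - <<'E'
from h import *
f=grab_frame("scene");cv2.imwrite("pics/s4.png",cv2.resize(f["pixels"][170:290,220:360,::-1],None,fx=5,fy=5))
f=grab_frame("wrist");cv2.imwrite("pics/w4.png",f["pixels"][:,:,::-1])
E
```

```text
clock: 5.98
tcp_pos: [0.5441, -0.0219, 0.0847]
orientation: [2.982, -0.982, -0.001]
contact_force: [-4.0, -3.2, 8.0]
grip_width: 0.0001
```

View pics/s4.png

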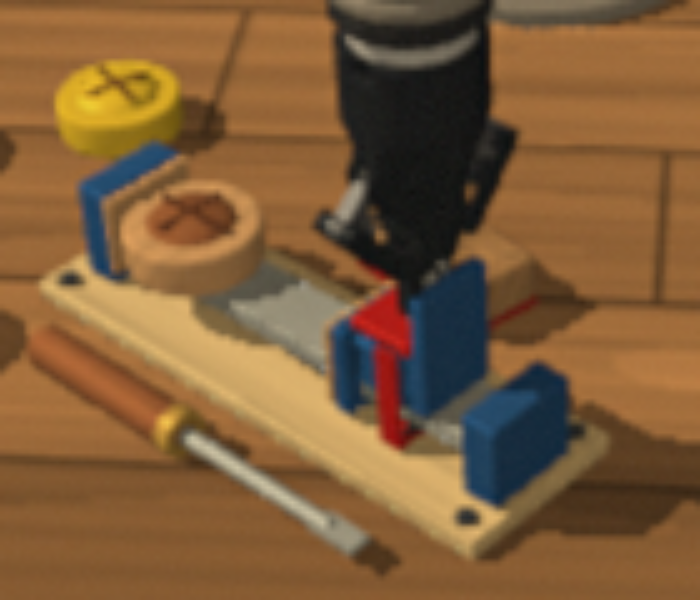

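View pics/w4.png

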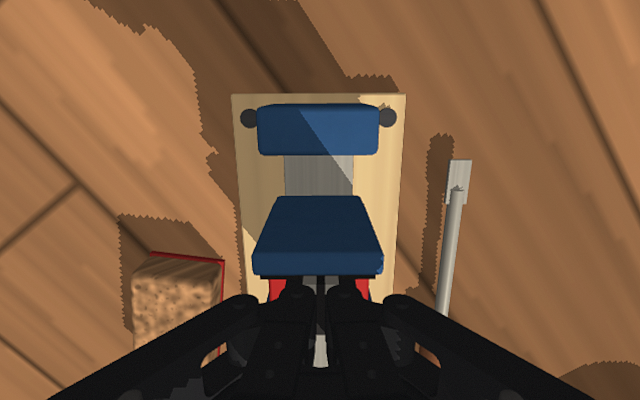

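```bash
python3 -m handwheel '0 -5 0 0 0 0 0; 0 -10 0 0 0 0 0; 0 -14 0 0 0 0 0; 0 -17 0 0 0 0 0; 0 -20 0 0 0 0 0; 0 -22 0 0 0 0 0; 0 -24 0 0 0 0 0; 0 -24 0 0 0 0 0'
```

```text
clock: 7.08
tcp_pos: [0.5583, -0.0024, 0.0846]
orientation: [2.983, -0.982, -0.001]
contact_force: [-3.8, -2.4, 5.4]
grip_width: -0.0002
```

```bash
python3 -m handwheel '0 -1 0 0 0 0 0; 0 -2 0 0 0 0 0; 0 -3 0 0 0 0 0; 0 -4 0 0 0 0 0; 0 -4 0 0 0 0 0'; python3 - <<'E'
from h import *
f=grab_frame("scene");cv2.imwrite("pics/s5.png",cv2.resize(f["pixels"][170:290,220:360,::-1],None,fx=5,fy=5))
f=grab_frame("wrist");cv2.imwrite("pics/w5.png",f["pixels"][:,:,::-1])
E
```

```text
clock: 7.7
tcp_pos: [0.5601, 0.0, 0.0846]
orientation: [2.981, -0.983, -0.002]
contact_force: [-5.4, -3.9, 7.8]
grip_width: 0.0004
```

View pics/s5.png

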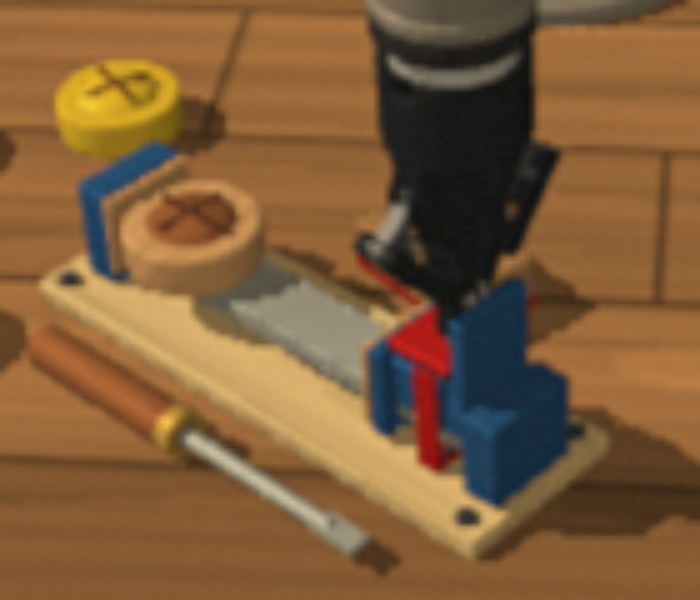

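View pics/w5.png

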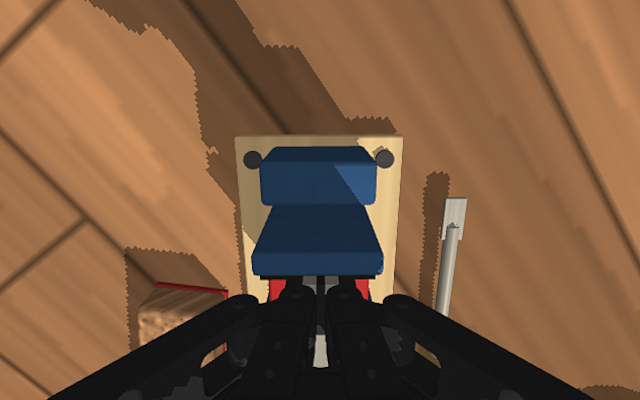

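The gap looks nearly closed. I'll push on in small steps until the force rises.

```bash
python3 -m handwheel '0 -1 0 0 0 0 0; 0 -2 0 0 0 0 0; 0 -2 0 0 0 0 0; 0 -2 0 0 0 0 0'
```

```text
clock: 8.3
tcp_pos: [0.5601, 0.0, 0.0846]
orientation: [2.978, -0.983, -0.005]
contact_force: [-10.2, -8.3, 13.0]
grip_width: -0.0002
```

```bash
python3 -m handwheel '0 -1 0 0 0 0 0; 0 -2 0 0 0 0 0; 0 -2 0 0 0 0 0; 0 -2 0 0 0 0 0'; python3 - <<'E'
from h import *
a=np.radians(53.6);y=np.array([np.cos(a),np.sin(a)])
o=readout.get_obs();print((np.array(o["tcp_pos"][:2])-[.4885,-.0971])@y)
for n,s in(("scene",np.s_[225:280,280:345]),("top",np.s_[160:220,300:365])):
    f=grab_frame(n);cv2.imwrite(f"pics/{n}6.png",cv2.resize(f["pixels"][s][:,:,::-1],None,fx=9,fy=9,interpolation=cv2.INTER_CUBIC))
E
```

```text
clock: 8.8
tcp_pos: [0.5601, 0.0, 0.0846]
orientation: [2.975, -0.984, -0.007]
contact_force: [-13.7, -11.4, 17.4]
grip_width: -0.0001
0.12068918524748344
```

View pics/scene6.png

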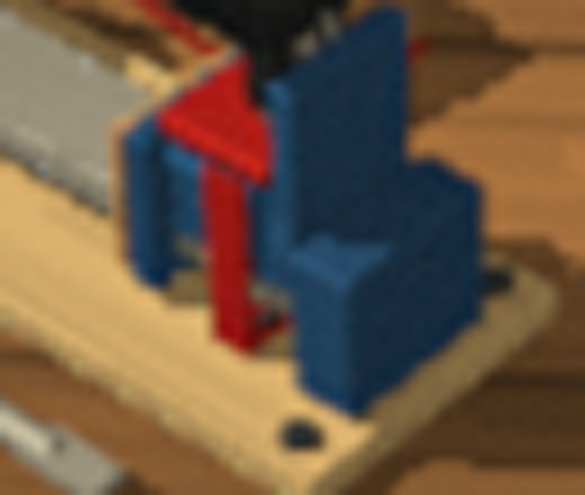

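The motion has stalled at the stop: the TCP stays still as the force rises to 18 N, and the jaw has travelled about 107 mm against 108 predicted. I'll ease the push while still lightly loaded, then lift straight up.

```bash
python3 -m handwheel '0 1 0 0 0 0 0; 0 2 0 0 0 0 0; 0 2.5 -3 0 0 0 0; 0 2.5 -8 0 0 0 0; 0 3 -14 0 0 0 0; 0 4 -22 0 0 0 0; 0 5 -40 0 0 0 0; 0 5 -70 0 0 0 0; 0 5 -110 0 0 0 0; 0 5 -140 0 0 0 0; 0 5 -140 0 0 0 0; 0 5 -140 0 0 0 0'; python3 - <<'E'
from h import *
f=grab_frame("scene");cv2.imwrite("pics/s7.png",cv2.resize(f["pixels"][170:290,220:360,::-1],None,fx=5,fy=5))
f=grab_frame("wrist");cv2.imwrite("pics/w7.png",f["pixels"][:,:,::-1])
E
```

```text
clock: 10.4
tcp_pos: [0.5608, 0.0013, 0.2248]
orientation: [-2.984, 0.981, -0.002]
contact_force: [0.2, -0.0, -1.9]
grip_width: 0.0002
```

View pics/s7.png

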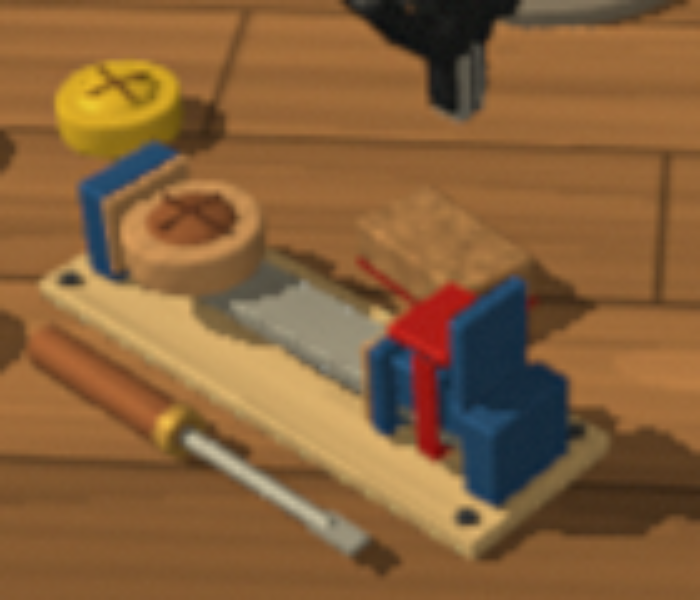

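View pics/w7.png

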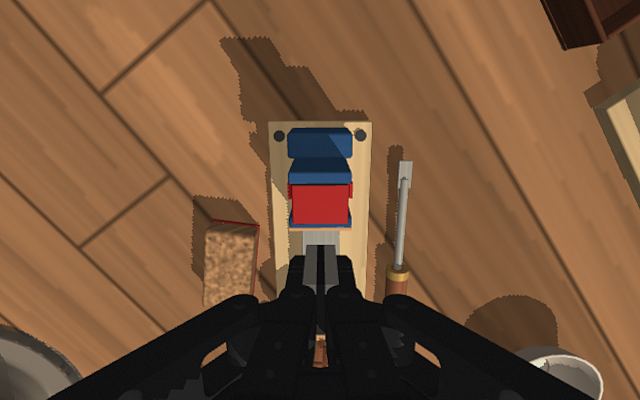

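The jaw is flush at the stop, at the same pixels as while pressed. The pad has risen about 3 px (~7 mm), and the rosette is unmoved at (190,235) in the crop. The arm is well clear, so I'm handing in.

```bash
python3 -c "
from bench import workorder
print(workorder.hand_in())"
```

```text
the job is handed in; nothing more can be done
None
```

The blue clamp is open and the rosette is free. I pressed the red release about 7 mm with the closed fingertips and pushed the jaw about 107 mm to its end stop. Then I eased off, lifted straight up, and handed in at about 10.5 s.

**Jaw home:** the travel matched the 108 mm I predicted. At the stop the fingertip stayed put while the push force rose to about 18 N. The pictures show the jaw against the stop, and it stayed there after I let go.

**Release:** the pad rose back about 7 mm once the fingers lifted.

**Surroundings:** the rosette, gouge and sanding block look unmoved in the last pictures. I did not re-check the mallet, cup, jar or bowl closely, but the arm never came near the bench around them.

**Disagreement:** the top and scene cameras differed by about 4–5 mm on the clamp's position. The wrist view settled it before I pressed. No check failed.

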